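Clamp a plaster mould in the quick-action press

ROBOT

A 6-joint arm with a two-finger parallel gripper is mounted at the origin on the work surface. World frame = base frame: x ahead of the robot, y to its left, z up, the work surface at z = 0. Lengths are in mm, angles in rad, forces in N, time in s.
With the tool pointing down it reaches from about 375 to 975 mm from the base axis. Payload 3.8 kg.
Tool frame: the origin (TCP) lies midway between the tips of the shut fingers; the grasp point (between the pads) lies arm.hold_point_z behind it (arm.hold_point_z is the distance from the TCP to the grasp point, in mm); z points along the fingers, y is the line along which they close (so a half turn about z gives the same grasp; the last joint's range is limited). The gripper opens to 85 mm and grips with 20 to 120 N. Pads are 22 mm wide; open, the fingers measure 114 mm over their backs; the gripper's body (76 mm by 85 mm) begins 54 mm behind the grasp point. The pads swing forward as they close: fully open they stand 13 mm farther back than shut.
Start: joints at [-1.276, 0.264, 1.604, -0, 1.274, -0.037], TCP at [219.873, -638.18, 231.28] pointing down, gripper open.
Joint ranges: [-2.63, 2.63], [-0.94, 2.18], [0.31, 2.57], [-1.31, 4.45], [0, 2.66], [-2.55, 2.55]. Speed limits (rad/s): [2.57, 2.57, 3.14, 3.14, 3.14, 3.14].

INTERFACE

Orientations are given as a unit quaternion [w, x, y, z].
In Python, from rig import arm gives the robot as it stands.
- The arm moves only by the shell command python3 -m inch 'ROWS'. ROWS is JSON, a list of rows, each a list of 5 numbers: the gripper's target within -1 to 1 (fully open at 1, half-way at 0, shut at -1), then the shift along the tool's x, y, z scaled (see below), then the turn about the tool's z scaled (see below). A call has 1 to 12 rows; each row is the pose to reach, as a shift and turn from the pose commanded when the call began, along the tool's axes at that moment, turning the shorter way round; what a row does not reach only later rows make up. The controller multiplies each number of a shift by 100 mm and each number of a turn by 360 degrees. A row lasts 1/12 s, in which the tool goes at most 41.7 mm and 7.16 degrees, less where a joint would pass 70% of its speed; a pose out of reach is approached as far as the arm can. A call with a number of a shift or a turn outside -1 to 1 is refused whole. A call with a gripper value outside its range is refused whole. The fingers move at their own pace and stop on an object; the grip force is fixed at half the most. Time passes only in rows, so rows that repeat a pose let the fingers close. It gives the time, the measured TCP pose, the force, the opening and the grip force at its end, in the units of the state.
- arm.read_state(): the state, without advancing time (a new reading comes with each control period).
- arm.get_image(name): name is "side" or "top" or "wrist"; returns a dict with "color" (480x640x3 uint8, red, green, blue), "depth" (480x640 float32, mm along the optical axis (not along the pixel's ray), 0 where there is no reading), "fx", "fy", "cx", "cy" (pixels), "R" (3x3) and "t" (3): a world point X has camera coordinates R X + t. Camera axes: x right, y down, z forward; pixel columns grow to the right and rows downward; lengths in mm; the calibration is good to about 2 mm. The wrist camera is an equidistant fisheye: a pixel r from the principal point sees the ray r / f radians off the axis. A picture is of the moment at which its call begins.
- arm.hand_in(): hands the job in; it is judged then, once.
The state is a dict: "time": time; "joints": joint angles; "joint_velocities": joint speeds; "tau": joint torques, N m; "tool_pos": TCP position; "ee_rot": TCP orientation; "force": force on the tool from outside, world axes, zero at the start; "torque": the same for the moment, N m; "gripper_width": finger opening in mm; "gripper_force": force on a finger pad.
Only numpy, scipy, OpenCV 4.12 (cv2) and the standard library are available. Lean on these libraries where they do the work, as an engineer would, in place of code of your own. Each camera call takes 0.05 s, during which the arm holds its last target. There are 200 camera calls.

TASK

Gently push the plaster mould along the bed of the small press until it is fully home against the back stop, then turn the winged knob clockwise to bring the rubber foot down on it. Tighten until the foot holds the mould snugly, with about 14 N (the knob turns noticeably harder than when running free) and no more, as plaster cracks; keep the gripper off the steel guard plate right beside the wings, disturb nothing else, and let go.

Things in the scene. Friction and masses are not known exactly. Their poses are not given: they have to be found in the camera images.
- frame: The press: grey painted C-shaped cast frame fixed to the table; column at the back (x 48 to 78 mm, 90 mm wide), bridge reaching forward from it over the bed (x -25 to 78 mm, 44 mm wide, z 115 to 140 mm), carrying knob and foot. Origin on the table straight below the knob's axis; x from the open front to the column, z up.
- knob_grip (a point): On the knob's vertical axis, 174 mm up. Knob: aluminium butterfly, flat two-winged bar 60 mm long, 10 mm thick, 156 to 186 mm above the table (at its middle only to 176), on a 20 mm hub over a 30 mm collar (top at 148 mm). The point turns with it: x along the wings, y across their thickness, z up. Grip across the thickness at the middle.
- knob (a joint): Turn of the knob, rad; clockwise from above is + and lowers the foot 8 mm per rad. At 0 the wings point 0.6 rad counter-clockwise of the frame's x. Range -0.1 to 3.4; keeps its height, stays where left. Running free takes about 0.22 N m; each newton on the mould adds 0.008 N m (14 N: 0.11 more), growing roughly 55 N per rad.
- guard: Steel guard plate upright on the bridge behind the knob, 90 mm wide (y), front face 36 mm from the knob's axis on the frame's +x side, 6 mm beyond the wing tips; 140 to 182 mm above the table. Same origin and axes as the frame. Fingers opened wide beside the wings would strike it; it bears 10 N at most.
- bed: Fixed plywood bed, 266 x 150 mm (x -220 to 46 mm), top 20 mm above the table; two aluminium side rails (14 mm high, 88 mm apart, x -45 to 35 mm, flared to 110 mm apart at x -103 mm) and a back stop (face at x 35 mm, 90 mm wide, 34 mm high). Same origin and axes as the frame.
- home (a point): Point on the bed's top where the middle of the mould's underside is when the mould is fully home: touching the back stop, between the rails. 25 mm in front of the knob's axis. Axes as the bed's.
- mould: Closed two-part plaster mould, loose off-white block 120 mm long (x), 80 wide (y), 55 high, 0.5 to 0.9 kg, on the bed 95 to 125 mm short of home. Origin at the middle of its underside; x along its length towards the back stop (end facing the robot at x -60 mm). The rails leave it 4 mm either side; pushed in off-centre it binds on their flares. Plaster: about 10 N slides it home, over 35 N breaks it.
- press_point (a point): Where the foot meets the mould: fixed point on the knob's axis, 75 mm above the table, at the top of the mould when home. The foot is a 32 mm round rubber foot hanging below the bridge; its setting differs each time: with the knob joint at 0 its underside is 9.5 to 16.5 mm above this point, so only feel tells when it bears.
- pot_tall: Unfired terracotta-coloured pot, 84 mm across, 115 mm high; bystander, leave alone. Origin under its centre.
- pot_low: Unfired low pot, 90 mm across, 75 mm high; bystander.
- bowl: White bowl, 100 mm across, 45 mm high; bystander.
- brush: Wooden brush lying on the table; bystander.
- jar: Amber glass jar, black cap, 60 mm across, 85 mm high; bystander.
- rib: Flat wooden shaping rib, 90 x 45 x 6 mm; bystander.

How it is judged (in metres and radians):
On the way, in this order (a step that is already met when the one before it is completed fails the run):
1. the mould is fully home against the back stop, and the foot is not yet on it (x of mould in the frame of home above -0.004 m and horizontal distance between mould and home below 0.008 m and angle between the x axis of mould and the x axis of bed, either way round below 0.1 rad and angle between mould's own z axis and vertical below 0.05 rad and contact force between frame and mould below 1 N), for 0.2 s.
2. the foot bears on the mould, which is still home, with 6 to 22 N (x of mould in the frame of home above -0.004 m and horizontal distance between mould and home below 0.008 m and angle between the x axis of mould and the x axis of bed, either way round below 0.1 rad and angle between mould's own z axis and vertical below 0.05 rad and contact force between frame and mould between 6 and 22 N), for 0.3 s.
At the end, for the whole second after the job is handed in: The mould stands upright, within 4 mm of the back stop and 8 mm of its home point, in line with the bed within 0.1 rad, and the foot of the press bears on it with 6 to 22 N; mould and knob are at rest (all of step 2 and linear speed of mould below 0.01 m/s and velocity of joint knob below 0.05 rad/s); the robot touches nothing.
It fails at once if the foot presses the plaster mould with more than 28 N (contact force between frame and mould above 28 N).
It fails at once if the gripper pushes the plaster mould with more than 35 N (contact force between the fingers and mould above 35 N).
It fails at once if the robot presses the guard plate with more than 10 N (contact force between any of the fingers, the arm and guard above 10 N).
It fails at once if the mould is tipped (angle between mould's own z axis and vertical above 0.2 rad).
It fails at once if a bystander is moved by more than 30 mm (distance of any of pot_tall, pot_low, bowl, brush, jar, rib from where it was at the start of the episode above 0.03 m).
It also fails if it takes over 72 s, if anything falls off the work surface, if the arm or the gripper's body presses on something with over 40 N, if the wrist force passes 120 N, or if a joint passes its speed limit or range.

## Working session

There is one attempt and no reset: what is moved stays moved. The work goes in short steps, Python scripts to look and compute and a shell command to move; the robot and the scene stay as the last step left them, time stands still between calls to the robot, and variables do not carry over. Pictures are saved under pics/ and viewed, at most 10 in all, crops included, and the job is handed in when it is done.

```bash
mkdir -p pics
python3 - <<'E'
from rig import arm
import cv2
s=arm.read_state();print({k:(v if not hasattr(v,'tolist') else v.tolist()) for k,v in s.items()}, arm.hold_point_z)
for n in("top","side"):
    d=arm.get_image(n);cv2.imwrite(f"pics/{n}0.png",d["color"][:,:,::-1]);print(n,d["fx"],d["fy"],d["cx"],d["cy"],d["R"],d["t"])
E
```

```text
{'time': 0.0, 'joints': [-1.2758901733083712, 0.26477766933867763, 1.6054263818621215, -7.685991699298772e-06, 1.2737073222615174, -0.03689717938118299], 'joint_velocities': [-0.0014986902813376062, -0.0007808467957907889, 0.0011103493781419325, -0.0004721999308380165, -0.00028171110662321934, 0.00013999403041889703], 'tau': [-0.0010965248293359764, -51.51155948638916, -36.73158288002014, -0.00020639851300074952, 0.012841626594308764, 2.2927325744603877e-05], 'tool_pos': [219.65652786696282, -637.4551807453682, 229.91723805915862], 'ee_rot': [-0.0011492533611544694, 0.9862690042488941, 0.1651426871815455, -0.00015279091877177408], 'force': [0.021962440606369038, -0.12958682348351805, 0.7508742828367888], 'torque': [-0.03146789472185192, 0.0195751295433965, -0.029261322222672453], 'gripper_force': 0.0, 'gripper_width': 85.32308456956947} 18.700000000000003
top 462.9459627752734 462.9459627752734 312.8035834187252 237.79307629815432 [[-0.00927366 -0.99994655  0.00457224]
 [-0.99299587  0.00867043 -0.11783045]
 [ 0.11778451 -0.00563293 -0.9930232 ]] [ 35.98833007 579.49525799 943.50622987]
side 517.848266857672 517.848266857672 320.15915026301656 238.9010966936898 [[-0.89751997 -0.44090772 -0.00763519]
 [-0.33260873  0.68822977 -0.64475672]
 [ 0.28953298 -0.5761425  -0.76434971]] [ 499.61086837  257.67545672 1017.21003255]
```

View pics/top0.png

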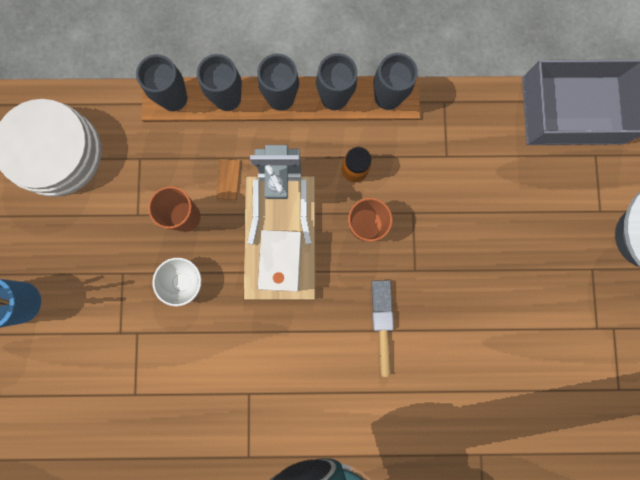

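View pics/side0.png

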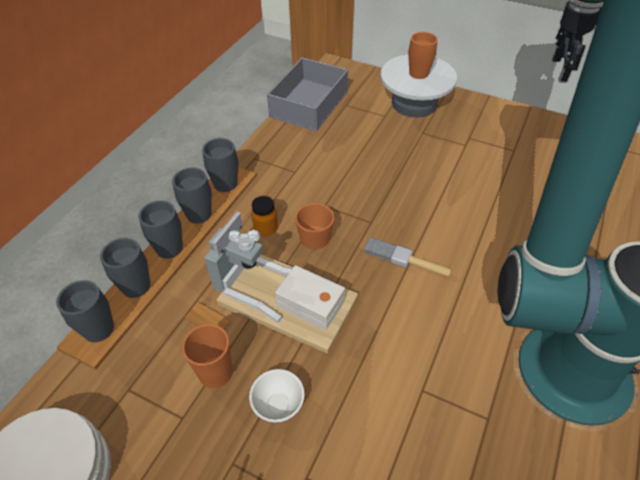

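The top view shows the bed at about (245–315, 178–300), with the mould at (260–300, 231–291), the knob near (275, 180) and the guard at (275, 159). Next I'll measure with depth and take an enlarged crop.

```bash
cat > h.py <<'E'
import numpy as np,cv2
from rig import arm
def world(d):
    v,u=np.mgrid[0:480,0:640];Z=d["depth"]
    P=np.stack([(u-d["cx"])/d["fx"]*Z,(v-d["cy"])/d["fy"]*Z,Z],-1)-np.array(d["t"])
    return P@np.array(d["R"])
def px(d,u,v,z):
    R=np.array(d["R"]);c=-R.T@np.array(d["t"]);r=R.T@np.array([(u-d["cx"])/d["fx"],(v-d["cy"])/d["fy"],1])
    return c+r*(z-c[2])/r[2]
def proj(d,X):
    q=np.array(d["R"])@np.array(X)+np.array(d["t"]);return d["fx"]*q[0]/q[2]+d["cx"],d["fy"]*q[1]/q[2]+d["cy"]
E
python3 - <<'E'
from h import *
d=arm.get_image("top");W=world(d)
roi=np.zeros((480,640),bool);roi[135:310,238:322]=1
for n,lo,hi in(("bed",15,25),("rails",29,40),("mould",70,80),("bridge",135,144),("guard",176,190),("knob",165,190)):
    m=roi&(W[...,2]>lo)&(W[...,2]<hi)&(d["depth"]>0)
    p=W[m][:,:2].astype(np.float32);print(n,len(p),cv2.minAreaRect(p),np.median(p,0),np.median(W[m][:,2]))
c=d["color"][135:310,235:330,::-1];c=cv2.rotate(c,cv2.ROTATE_90_CLOCKWISE)
cv2.imwrite("pics/crop.png",cv2.resize(c,None,fx=4.5,fy=4.5,interpolation=cv2.INTER_CUBIC))
E
```

```text
bed 4790 ((586.284912109375, 102.97993469238281), (150.09548950195312, 264.45892333984375), 89.56745910644531) [604.87146  96.81142] 19.978440414299058
rails 775 ((610.1075439453125, 105.80989074707031), (259.7925109863281, 132.73915100097656), 4.163150310516357) [638.3083    67.771835] 33.96558206628715
mould 2370 ((596.074951171875, 100.30506896972656), (252.2451629638672, 86.71717834472656), 0.5678260326385498) [530.78534  99.4415 ] 74.89932964525181
bridge 671 ((698.3287353515625, 102.21055603027344), (43.60093307495117, 101.22303771972656), 88.5713882446289) [696.5904  100.56942] 139.831451295572
guard 387 ((679.9024658203125, 101.59101867675781), (88.29313659667969, 72.22859191894531), 89.73249053955078) [709.1993  101.50214] 181.93823933228492
knob 513 ((679.9039916992188, 101.92185974121094), (88.95481872558594, 72.22859191894531), 89.73249053955078) [708.61285 101.68832] 181.13943385992982
```

View pics/crop.png

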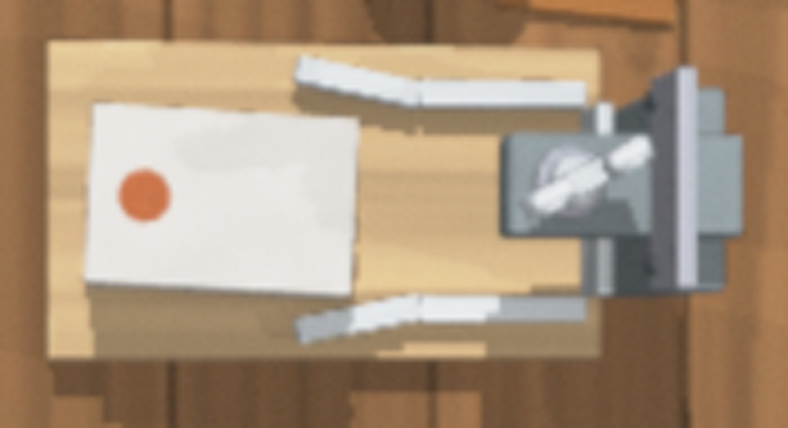

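The crop shows the mould clearly: corners at about (93,103), (357,120), (350,295) and (85,283), yawed a few degrees clockwise. The wings run from (530,205) to (650,148). Next I'll fit these precisely.

Run:
```python
from h import *
d=arm.get_image("top");W=world(d);x,y,z=W[...,0],W[...,1],W[...,2]
c2=lambda a,b:px(d,235+b/4.5-.4,135+175-a/4.5-.6,0)  # crop->image
def C(a,b,h): return px(d,235+(b+.5)/4.5-.5,309-((a+.5)/4.5-.5),h)[:2].round(1)
print("mould corners",[C(a,b,75) for a,b in((93,103),(357,120),(350,295),(85,283))])
print("bed corners",[C(a,b,20) for a,b in((48,41),(600,48),(600,357),(48,358))])
print("rails straight inner ends/outers",[C(a,b,34) for a,b in((420,106),(585,106),(420,296),(585,296),(420,80),(585,82),(420,321),(585,319))])
print("bridge front",[C(a,b,140) for a,b in((502,134),(502,236))],"guard top",[C(a,b,182) for a,b in((678,67),(678,286),(697,67),(697,290))])
print("wing ends",[C(a,b,186) for a,b in((535,203),(645,148))])
roi=np.zeros((480,640),bool);roi[135:310,238:322]=1
m=roi&(abs(z-75)<5)&(x<610)&(x>460);print("mould",cv2.minAreaRect(W[m][:,:2].astype(np.float32)))
p=W[m][:,:2]; e,v=np.linalg.eigh(np.cov(p.T));print("pca",p.mean(0),np.degrees(np.arctan2(*v[::-1,1])))
m=roi&(z>150)&(x<703)&(x>635);p=W[m];print("knob",len(p));print(p[np.argsort(p[:,0])][::8].round(0).tolist())
e,v=np.linalg.eigh(np.cov(p[:,:2].T));print("pca",p.mean(0),np.degrees(np.arctan2(*v[::-1,1])))
m=roi&(z>178)&(x>702);print("guard x range",W[m][:,0].min(),W[m][:,0].max(),W[m][:,1].min(),W[m][:,1].max())
```

```text
mould corners [array([473.6, 142.3]), array([591.7, 135.2]), array([587.8,  56.5]), array([469.3,  62.5])]
bed corners [array([453.4, 177.5]), array([718. , 176.3]), array([716.8,  26.9]), array([452.,  29.])]
rails straight inner ends/outers [array([627.3, 146.3]), array([706.9, 146.7]), array([626.5,  56.7]), array([706.1,  56.2]), array([627.4, 158.6]), array([707. , 158.1]), array([626.4,  44.9]), array([706.1,  45.3])]
bridge front [array([644.5, 122.7]), array([644.2,  79.6])] guard top [array([708.7, 145.9]), array([708.,  57.]), array([716.6, 145.9]), array([715.9,  55.3])]
wing ends [array([648.2,  90.5]), array([693.6, 112.6])]
mould ((531.3536987304688, 99.85118103027344), (80.01542663574219, 120.15522003173828), 86.65621185302734)
pca [530.62717352  99.77450113] 176.84230908340976
knob 224
[[644.0, 92.0, 177.0], [647.0, 92.0, 186.0], [649.0, 94.0, 186.0], [651.0, 88.0, 185.0], [653.0, 92.0, 186.0], [655.0, 94.0, 185.0], [657.0, 88.0, 185.0], [659.0, 99.0, 184.0], [661.0, 102.0, 176.0], [663.0, 96.0, 183.0], [665.0, 107.0, 159.0], [667.0, 102.0, 174.0], [669.0, 109.0, 158.0], [670.0, 100.0, 176.0], [672.0, 111.0, 154.0], [673.0, 103.0, 178.0], [675.0, 96.0, 158.0], [676.0, 95.0, 159.0], [677.0, 102.0, 176.0], [679.0, 105.0, 178.0], [680.0, 97.0, 158.0], [681.0, 106.0, 183.0], [683.0, 113.0, 170.0], [685.0, 105.0, 183.0], [688.0, 115.0, 188.0], [690.0, 108.0, 186.0], [692.0, 108.0, 185.0], [694.0, 110.0, 185.0]]
pca [670.69929628 101.84581807 177.12120132] -152.37377600999784
guard x range 707.4523420938544 716.4896251316059 57.27184456147448 145.26478828792023
```

Measured in world coordinates:
- **Frame origin:** about (671.7, 101.5), yaw about -0.4°.
- **Mould:** centre (531, 99.8), yaw -3.3°.
- **Wings:** about 27°.

I'll push with half-open fingers, which gives two contacts and squares the mould. I'll set the tool yaw near 180° so that j6 has room for the later clockwise turn.

```bash
python3 -m inch '[[0,0.3,-0.3,0,0],[0,0.6,-0.6,0,0],[0,0.9,-0.9,0,0],[0,0.9,-0.9,0,0]]'
python3 -m inch '[[0,0.3,-0.3,0,0],[0,0.6,-0.6,0,0],[0,0.9,-0.9,0,0]]' && python3 -m inch '[[0,0.3,-0.3,0,0],[0,0.6,-0.6,0,0],[0,0.9,-0.9,0,0],[0,0.9,-0.9,0,0]]'
```

```text
time: 0.53
tool_pos: [277.7, -517.7, 230.3]
ee_rot: [-0.003, 0.986, 0.167, 0.001]
force: [-0.4, -0.1, -0.4]
gripper_width: 42.6
gripper_force: 0.0
time: 0.78
tool_pos: [330.6, -410.3, 231.1]
ee_rot: [0.0, 0.986, 0.164, 0.0]
force: [0.8, 0.2, 0.3]
gripper_width: 42.9
gripper_force: 0.0
time: 1.12
tool_pos: [388.3, -291.5, 231.2]
ee_rot: [-0.001, 0.986, 0.168, 0.001]
force: [0.4, -1.4, -1.8]
gripper_width: 42.7
gripper_force: 0.0
```

```bash
python3 -m inch '[[0,0.15,-0.3,0,0],[0,0.3,-0.6,0,0],[0,0.44,-0.89,0,0]]' >/dev/null
python3 -m inch '[[0,0.15,-0.3,0,0],[0,0.3,-0.6,0,0],[0,0.44,-0.89,0,0]]' >/dev/null
python3 -m inch '[[0,0.15,-0.3,0,0],[0,0.3,-0.6,0,0],[0,0.44,-0.89,0,0]]' >/dev/null
python3 -m inch '[[0,0.15,-0.3,0,0],[0,0.3,-0.6,0,0],[0,0.44,-0.89,0,0],[0,0.44,-0.89,0,0]]' >/dev/null
python3 -m inch '[[0,0,0,0,-0.019],[0,0,0,0,-0.038],[0,0,0,0,-0.057],[0,0,0,0,-0.076],[0,0,0,0,-0.095],[0,0,0,0,-0.114],[0,0,0,0,-0.133],[0,0,0,0,-0.152],[0,0,0,0,-0.171],[0,0,0,0,-0.19],[0,0,0,0,-0.208],[0,0,0,0,-0.223]]' > /dev/null
python3 -m inch '[[0,0,0,0,-0.019],[0,0,0,0,-0.038],[0,0,0,0,-0.057],[0,0,0,0,-0.076],[0,0,0,0,-0.095],[0,0,0,0,-0.114],[0,0,0,0,-0.133],[0,0,0,0,-0.152],[0,0,0,0,-0.171],[0,0,0,0,-0.19],[0,0,0,0,-0.208],[0,0,0,0,-0.223]]'
cat >> h.py <<'E'
def st():
    s=arm.read_state();from scipy.spatial.transform import Rotation as Ro
    q=np.array(s["ee_rot"]);M=Ro.from_quat(q[[1,2,3,0]]).as_matrix()
    print("t %.2f"%s["time"],"tcp",np.round(s["tool_pos"],1),"yaw %.2f"%np.degrees(np.arctan2(M[1,0],M[0,0])),"tilt",np.round(M[:2,2],4),"F",np.round(s["force"],1),"T",np.round(s["torque"],3),"j",np.round(s["joints"],2),"w %.1f gf %.1f"%(s["gripper_width"],s["gripper_force"]));return s,M
E
python3 -c "from h import *;st()"
```

```text
time: 4.2
tool_pos: [436.9, 95.9, 231.2]
ee_rot: [-0.0, 0.001, 1.0, -0.0]
force: [-0.8, 0.9, 0.1]
gripper_width: 42.5
gripper_force: 0.0
t 4.20 tcp [436.9  95.9 231.2] yaw 179.86 tilt [-0.0001 -0.0006] F [-0.8  0.9  0.1] T [ 0.022  0.005 -0.023] j [ 0.16 -0.18  2.06 -0.    1.26 -1.41] w 42.5 gf 0.0
```

```bash
python3 -m inch '[[0,-0.03,0.07,0.3,0.0007],[0,-0.03,0.07,0.6,0.0007],[0,-0.03,0.07,0.9,0.0007]]' >/dev/null
python3 -m inch '[[0,0,0,0.3,0],[0,0,0,0.6,0],[0,0,0,0.9,0]]' >/dev/null
python3 -m inch '[[0,0,0,0.15,0],[0,0,0,0.22,0],[0,0,0,0.22,0]]'
python3 -c "
from h import *
st()
for n in('wrist','side'):
    d=arm.get_image(n);cv2.imwrite(f'pics/{n}1.png',d['color'][:,:,::-1])
"
```

```text
time: 4.95
tool_pos: [438.3, 102.9, 27.5]
ee_rot: [-0.002, 0.006, 1.0, -0.0]
force: [-0.8, 0.1, 0.2]
gripper_width: 42.7
gripper_force: 0.0
t 4.95 tcp [438.3 102.9  27.5] yaw 179.29 tilt [-0.004  -0.0009] F [-0.8  0.1  0.2] T [ 0.031  0.03  -0.022] j [ 0.18  0.07  2.25 -0.    0.82 -1.38] w 42.7 gf 0.0
```

View pics/wrist1.png

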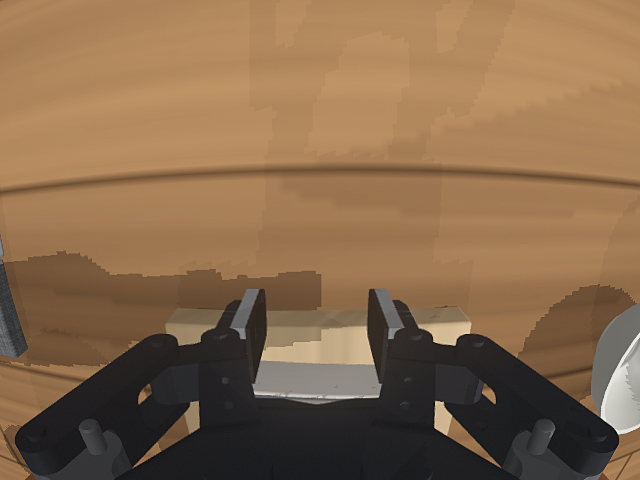

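The wrist view shows the half-open fingers at (250, 340) and (385, 340), standing over the bed in front of the mould's end face at (255–380, 380). I'll start the slow push.

```bash
python3 -m inch '[[0,-0.04,0,0,0],[0,-0.08,0,0,0],[0,-0.11,0,0,0],[0,-0.13,0,0,0],[0,-0.15,0,0,0],[0,-0.17,0,0,0],[0,-0.19,0,0,0],[0,-0.21,0,0,0],[0,-0.23,0,0,0],[0,-0.25,0,0,0],[0,-0.27,0,0,0],[0,-0.29,0,0,0]]'
python3 -m inch '[[0,-0.02,0,0,0],[0,-0.04,0,0,0],[0,-0.06,0.003,0,0],[0,-0.08,0.006,0,0],[0,-0.10,0.009,0,0],[0,-0.12,0.012,0,0]]'
cat > m.py <<'E'
from h import *
st();d=arm.get_image("top");W=world(d);x,y,z=W[...,0],W[...,1],W[...,2]
hsv=cv2.cvtColor(d["color"],cv2.COLOR_RGB2HSV)
m=(abs(z-75)<4)&(x>455)&(x<710)&(y>40)&(y<165)&(hsv[...,1]<60)&(hsv[...,2]>150)
n,l,s,_=cv2.connectedComponentsWithStats(m.astype(np.uint8));k=1+np.argmax(s[1:,4]);p=W[l==k][:,:2].astype(np.float32)
print("mould visible",cv2.minAreaRect(p),"x",p[:,0].min(),p[:,0].max())
for a in range(int(p[:,0].min())+5,int(p[:,0].max()),20):
    q=p[abs(p[:,0]-a)<3];print(a,q[:,1].min().round(1),q[:,1].max().round(1),"axis",round(101.5+.007*(671.7-a),1),"mid off",round((q[:,1].min()+q[:,1].max())/2-(101.5+.007*(671.7-a)),1))
E
python3 m.py
```

```text
time: 6.05
tool_pos: [466.0, 103.2, 28.2]
ee_rot: [-0.003, 0.006, 1.0, -0.0]
force: [-5.8, -0.2, 2.3]
gripper_width: 42.6
gripper_force: 0.0
time: 6.55
tool_pos: [478.0, 104.2, 28.1]
ee_rot: [-0.003, 0.006, 1.0, -0.0]
force: [-6.8, -1.3, 2.1]
gripper_width: 42.9
gripper_force: 0.0
t 6.55 tcp [478.  104.2  28.1] yaw 179.32 tilt [-0.0057 -0.0009] F [-6.8 -1.3  2.1] T [-0.073  0.701 -0.098] j [ 0.16  0.14  2.17  0.    0.84 -1.4 ] w 42.9 gf 0.0
mould visible ((580.70947265625, 102.36468505859375), (79.03006744384766, 63.82061004638672), 89.58680725097656) x 549.06714 612.7625
554 89.1 141.9 axis 102.3 mid off 13.2
574 62.9 140.1 axis 102.2 mid off -0.7
594 62.9 140.2 axis 102.0 mid off -0.5
```

```bash
python3 -m inch '[[0,-0.03,0,0,0],[0,-0.06,0,0,0],[0,-0.09,0,0,0],[0,-0.12,0.003,0,0],[0,-0.15,0.003,0,0],[0,-0.18,0.003,0,0],[0,-0.21,0.005,0,0],[0,-0.24,0.005,0,0],[0,-0.27,0.005,0,0],[0,-0.30,0.005,0,0]]'
python3 m.py
```

```text
time: 7.43
tool_pos: [511.0, 104.8, 29.3]
ee_rot: [-0.0, 0.006, 1.0, 0.0]
force: [-3.2, -0.1, -1.1]
gripper_width: 42.8
gripper_force: 0.0
t 7.43 tcp [511.  104.8  29.3] yaw 179.32 tilt [-0.  0.] F [-3.2 -0.1 -1.1] T [0.071 0.523 0.004] j [ 0.15  0.19  2.1   0.    0.84 -1.4 ] w 42.8 gf 0.0
mould visible ((619.7389526367188, 102.4881820678711), (79.74749755859375, 47.785179138183594), 89.93267822265625) x 595.8903 643.6665
600 89.3 142.1 axis 102.0 mid off 13.7
620 62.6 140.2 axis 101.9 mid off -0.4
640 62.6 140.4 axis 101.7 mid off -0.2
```

```bash
python3 -m inch '[[0,-0.03,0,0,0],[0,-0.06,0,0,0],[0,-0.09,0,0,0],[0,-0.12,0,0,0],[0,-0.15,0,0,0],[0,-0.18,0,0,0],[0,-0.21,0,0,0],[0,-0.24,0,0,0],[0,-0.27,0,0,0],[0,-0.30,0,0,0]]'
python3 -m inch '[[0,-0.03,0,0,0],[0,-0.06,0,0,0],[0,-0.09,0,0,0],[0,-0.12,0,0,0],[0,-0.15,0,0,0],[0,-0.18,0,0,0],[0,-0.20,0,0,0],[0,-0.215,0,0,0],[0,-0.23,0,0,0]]'
python3 m.py
```

```text
time: 8.32
tool_pos: [540.8, 104.4, 29.4]
ee_rot: [-0.0, 0.006, 1.0, -0.0]
force: [-5.5, 1.0, 1.4]
gripper_width: 42.8
gripper_force: 0.0
time: 9.07
tool_pos: [563.6, 104.1, 29.4]
ee_rot: [-0.0, 0.006, 1.0, -0.0]
force: [-5.5, -0.1, 1.6]
gripper_width: 42.4
gripper_force: 0.0
t 9.07 tcp [563.6 104.1  29.4] yaw 179.32 tilt [-0.0006 -0.    ] F [-5.5 -0.1  1.6] T [ 0.023  0.692 -0.05 ] j [ 0.14  0.28  1.99  0.    0.87 -1.42] w 42.4 gf 0.0
mould visible ((686.4345092773438, 136.25396728515625), (23.315509796142578, 8.847392082214355), 1.3936916589736938) x 674.6738 698.18835
679 132.0 140.6 axis 101.4 mid off 34.8
```

```bash
python3 -m inch '[[0,-0.01,0,0,0],[0,-0.02,0,0,0],[0,-0.03,0,0,0],[0,-0.04,0,0,0],[0,-0.05,0,0,0],[0,-0.06,0,0,0]]'
python3 -m inch '[[0,-0.005,0,0,0],[0,-0.01,0,0,0]]'
python3 -m inch '[[0,-0.005,0,0,0],[0,-0.01,0,0,0]]'
```

```text
time: 9.62
tool_pos: [569.5, 104.1, 29.3]
ee_rot: [-0.0, 0.006, 1.0, 0.0]
force: [-5.1, -0.8, 1.5]
gripper_width: 42.7
gripper_force: 0.0
time: 9.78
tool_pos: [570.5, 104.0, 29.3]
ee_rot: [-0.0, 0.006, 1.0, 0.0]
force: [-5.3, -0.6, 1.8]
gripper_width: 42.7
gripper_force: 0.0
time: 9.95
tool_pos: [571.5, 104.0, 29.4]
ee_rot: [-0.0, 0.006, 1.0, 0.0]
force: [-5.5, -0.3, 2.1]
gripper_width: 43.1
gripper_force: 0.0
```

```bash
for i in 1; do python3 -m inch '[[0,-0.005,0,0,0],[0,-0.01,0,0,0]]' | grep -E "tool|force: \["; done
python3 -m inch '[[0,-0.005,0,0,0],[0,-0.005,0,0,0]]' | grep -E "tool|force: \["
```

```text
tool_pos: [572.5, 104.0, 29.4]
force: [-5.4, 0.3, 1.5]
tool_pos: [573.1, 104.0, 29.4]
force: [-5.4, 0.5, 1.7]
```

```bash
python3 -m inch '[[0,-0.005,0,0,0],[0,-0.005,0,0,0]]' | grep -E "tool|force: \["
python3 m.py
```

```text
tool_pos: [573.4, 104.0, 29.4]
force: [-5.7, 0.7, 2.8]
t 10.45 tcp [573.4 104.   29.4] yaw 179.32 tilt [-0.0008 -0.    ] F [-5.7  0.7  2.8] T [0.07  0.805 0.008] j [ 0.14  0.3   1.97  0.    0.87 -1.42] w 42.8 gf 0.0
mould visible ((697.9624633789062, 136.2961883544922), (8.706740379333496, 16.90581512451172), 88.5085678100586) x 689.6172 706.3695
694 132.1 140.7 axis 101.3 mid off 35.0
```

```bash
python3 -m inch '[[0,-0.005,0,0,0],[0,-0.005,0,0,0]]' | grep -E "tool|force: \["
python3 -m inch '[[0,-0.005,0,0,0],[0,-0.005,0,0,0]]' | grep -E "tool|force: \["
```

```text
tool_pos: [573.3, 104.0, 29.3]
force: [-6.1, 0.2, 2.8]
tool_pos: [573.3, 104.0, 29.1]
force: [-8.2, -0.5, 3.3]
```

```bash
python3 -m inch '[[0,-0.005,0,0,0],[0,-0.01,0,0,0],[0,-0.01,0,0,0]]' | grep -E "tool|force: \["
python3 -m inch '[[0,-0.005,0,0,0],[0,-0.01,0,0,0],[0,-0.01,0,0,0]]' | grep -E "tool|force: \["
```

```text
tool_pos: [573.2, 103.9, 28.7]
force: [-9.4, 0.3, 4.0]
tool_pos: [573.1, 103.9, 28.4]
force: [-12.9, -0.3, 4.7]
```

The force ramped from 5.5 to 12.9 N with no motion, so the mould is against the stop. I'll back off, rise and refit the wings.

```bash
python3 -m inch '[[-0.2,0.03,0,0,0],[-0.2,0.1,0,0,0],[-0.2,0.3,0,0,0],[-0.2,0.3,0,-0.3,0],[-0.2,0.3,0,-0.6,0],[-0.2,0.3,0,-0.95,0],[-0.2,0.3,0,-0.95,0]]' >/dev/null
python3 -m inch '[[-0.2,0,0,-0.3,0],[-0.2,0,0,-0.6,0],[-0.2,0,0,-0.97,0],[-0.2,0,0,-0.97,0]]'
python3 - <<'E'
from h import *
st();d=arm.get_image("top");cv2.imwrite("pics/t3.png",cv2.resize(d["color"][130:310,200:360,::-1],None,fx=3.3,fy=3.3,interpolation=cv2.INTER_CUBIC))
W=world(d);x,y,z=W[...,0],W[...,1],W[...,2]
for lo in(178,182):
    m=(z>lo)&(z<190)&(x>635)&(x<703)&(y>60)&(y<140);p=W[m]
    print(len(p));
    if len(p)>10:
        print(cv2.fitLine(p[:,:2].astype(np.float32),cv2.DIST_HUBER,0,.01,.01).ravel(),cv2.minAreaRect(p[:,:2].astype(np.float32)),p.mean(0))
        for s in(1,-1):
            q=p[(p[:,0]-671)*s>0];print(q.mean(0))
E
```

```text
time: 12.25
tool_pos: [552.9, 105.1, 231.1]
ee_rot: [0.009, 0.006, 1.0, 0.001]
force: [1.5, -0.0, 2.3]
gripper_width: 34.3
gripper_force: 0.0
t 12.25 tcp [552.9 105.1 231.1] yaw 179.31 tilt [0.018  0.0024] F [ 1.5 -0.   2.3] T [-0.022 -0.102  0.042] j [ 0.14  0.04  1.86 -0.    1.22 -1.42] w 34.3 gf 0.0
0
0
```

View pics/t3.png

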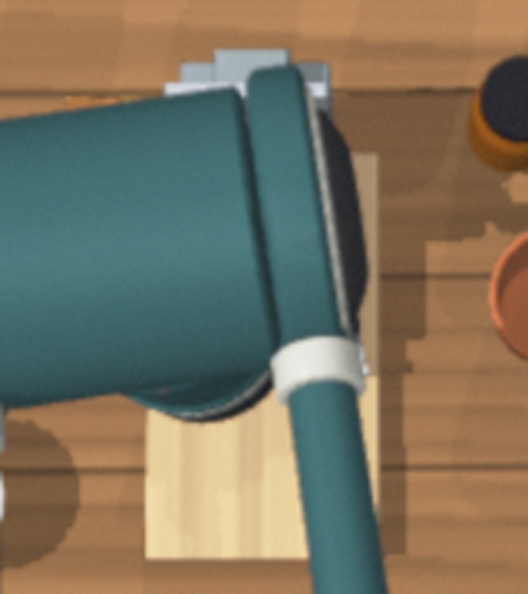

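The arm hides the press from the top camera here. I'll move over the knob, pre-turn by 27.7°, and check with the wrist and side depth.

```bash
python3 -m inch '[[-0.2,-0.3,-0.01,0,-0.017],[-0.2,-0.6,-0.02,0,-0.034],[-0.2,-0.9,-0.03,0,-0.051],[-0.2,-0.95,-0.03,0,-0.068],[-0.2,-0.95,-0.03,0,-0.077],[-0.2,-0.95,-0.03,0,-0.077],[-0.2,-0.95,-0.03,0,-0.077]]'
python3 - <<'E'
from h import *
s,M=st()
d=arm.get_image("wrist");cv2.imwrite("pics/w4.png",d["color"][:,:,::-1])
print("wrist R",np.round(d["R"],3).tolist(),"cam pos",(-np.array(d["R"]).T@np.array(d["t"])).round(1),d["fx"],d["cx"],d["cy"])
d=arm.get_image("side");W=world(d);x,y,z=W[...,0],W[...,1],W[...,2]
m=(z>179)&(z<189)&(x>635)&(x<703)&(y>60)&(y<140);p=W[m]
print(len(p),np.unique(np.round(z[m])))
if len(p)>6:
    print(cv2.fitLine(p[:,:2].astype(np.float32),cv2.DIST_HUBER,0,.01,.01).ravel(),cv2.minAreaRect(p[:,:2].astype(np.float32)),p.mean(0))
    for q in(p[p[:,0]<668],p[p[:,0]>675]):print(len(q),q.mean(0),q.min(0),q.max(0))
E
```

```text
time: 12.88
tool_pos: [641.9, 100.1, 220.5]
ee_rot: [0.0, -0.233, 0.973, -0.0]
force: [-0.1, 0.0, -0.3]
gripper_width: 34.3
gripper_force: 0.0
t 12.88 tcp [641.9 100.1 220.5] yaw -153.07 tilt [ 0.0002 -0.0001] F [-0.1  0.  -0.3] T [0.014 0.    0.068] j [ 0.12  0.22  1.67 -0.    1.24 -1.92] w 34.3 gf 0.0
wrist R [[-0.453, 0.891, 0.0], [0.859, 0.437, 0.266], [0.237, 0.121, -0.964]] cam pos [582.6  67.6 363.4] 371.64829954431775 316.50305946658364 243.34157231551995
74 [179. 180. 181. 182. 183. 184. 185. 186. 187. 188.]
[9.1527563e-01 4.0282822e-01 6.7458392e+02 1.0773414e+02] ((670.3265380859375, 104.80412292480469), (56.39739227294922, 10.368827819824219), 24.332847595214844) [676.43484584 108.3420744  182.77966168]
23 [654.30973281  98.41364808 181.47751382] [644.11899472  92.36711004 179.10946722] [666.62520202 101.74240813 184.79827061]
51 [686.41283799 112.81959999 183.36690483] [677.52026781 106.40524658 179.01151776] [695.55005319 121.14686444 187.73098254]
```

View pics/w4.png

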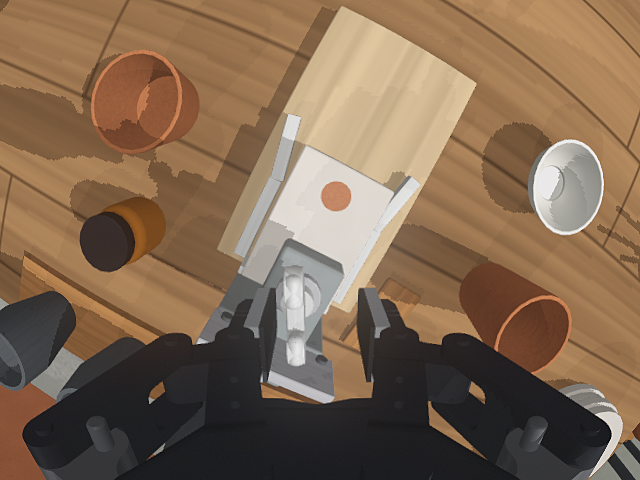

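The wrist view shows the wings nearly parallel to the pads. The far wing's top is around (292, 266–308), the near wing's around (295, 335–366). The finger centre is at about column 318, so a sideways shift is needed. I'll work it out with the fisheye model.

Run:
```python
from h import *
d=arm.get_image("wrist");R=np.array(d["R"]);c=-R.T@np.array(d["t"])
img=d["color"][240:390,240:390,::-1];cv2.imwrite("pics/w5.png",cv2.resize(img,None,fx=4,fy=4,interpolation=cv2.INTER_CUBIC))
def fp(u,v,z):
    a,b=u-d["cx"],v-d["cy"];r=np.hypot(a,b);th=r/d["fx"];k=np.sin(th)/r
    w=R.T@np.array([a*k,b*k,np.cos(th)]);return (c+w*(z-c[2])/w[2])[:2].round(1)
for u,v in((292,266),(294,308),(294,335),(296,366)):print(u,v,fp(u,v,186))
Z=d["depth"]
v,u=np.mgrid[0:480,0:640];a=u-d["cx"];b=v-d["cy"];r=np.hypot(a,b)+1e-9;th=r/d["fx"]
P=(np.stack([a/r*np.tan(th)*Z,b/r*np.tan(th)*Z,Z],-1)-np.array(d["t"]))@R
m=np.zeros(Z.shape,bool);m[250:375,278:352]=1
m&=(Z>0)&(P[...,2]>183)&(P[...,2]<189);m[:,:270]=0;m[:,312:]=0
p=P[m][:,:2].astype(np.float32);print(len(p),cv2.fitLine(p,cv2.DIST_HUBER,0,.01,.01).ravel(),cv2.minAreaRect(p))
for q in(p[p[:,0]<668],p[p[:,0]>675]):print(len(q),q.mean(0),q.min(0),q.max(0))
```

```text
292 266 [642.2  84.4]
294 308 [662.9  95.5]
294 335 [677.7 102.6]
296 366 [695.8 112.5]
1036 [8.8694704e-01 4.6187115e-01 6.6921625e+02 9.8422462e+01] ((672.074462890625, 99.49808502197266), (55.49833297729492, 9.992942810058594), 26.989633560180664)
585 [655.2548    91.136856] [646.6152   84.01784] [665.2809   98.68062]
451 [687.209   107.72915] [679.13873 100.88529] [697.3076  115.83982]
```

View pics/w5.png

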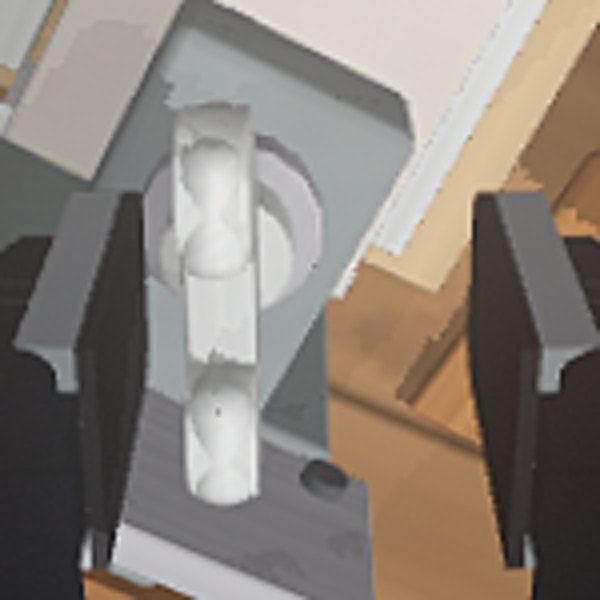

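```bash
python3 -m inch '[[-0.2,-0.15,-0.07,0,0],[-0.2,-0.268,-0.13,0,0],[-0.2,-0.268,-0.13,0,0]]' >/dev/null
python3 -m inch '[[-0.2,0,0,0.2,0],[-0.2,0,0,0.4,0],[-0.2,0,0,0.55,0],[-0.2,0,0,0.645,0],[-0.2,0,0,0.645,0]]' >/dev/null
python3 -c "
from h import *
st();d=arm.get_image('wrist');cv2.imwrite('pics/w6.png',cv2.resize(d['color'][240:420,220:420,::-1],None,fx=3,fy=3))"
```

```text
t 13.70 tcp [669.  100.6 153.8] yaw -152.98 tilt [-0.0052 -0.0006] F [-0.3  0.7 -1.2] T [-0.028  0.025 -0.009] j [ 0.11  0.32  1.67  0.    1.15 -1.93] w 34.3 gf 0.0
```

View pics/w6.png

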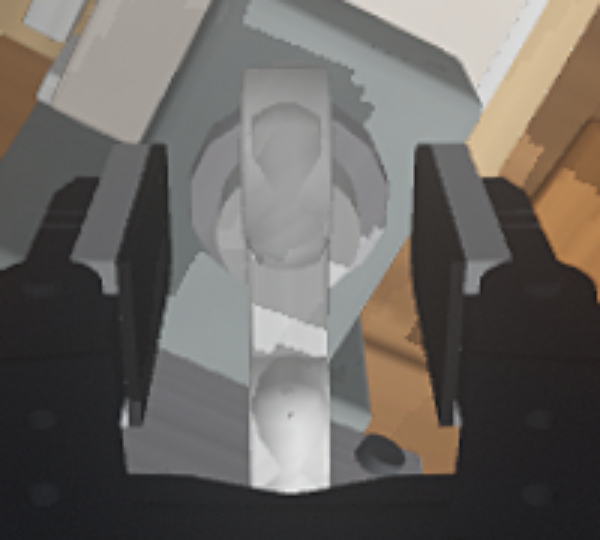

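The wing at crop columns 248–330 is centred between the pads at 165 and 415. I'll settle, then close.

```bash
python3 -m inch '[[-0.2,0,0,0,0],[-0.2,0,0,0,0]]' >/dev/null; python3 -c "from h import *;st()"
python3 -m inch '[[-0.6,0,0,0,0],[-0.7,0,0,0,0],[-0.75,0,0,0,0],[-0.8,0,0,0,0],[-1,0,0,0,0],[-1,0,0,0,0],[-1,0,0,0,0]]' >/dev/null; python3 -c "from h import *;st()"
```

```text
t 13.92 tcp [672.4 100.9 158.6] yaw -152.96 tilt [0.0027 0.0003] F [-0.7  0.5 -0.3] T [0.019 0.012 0.027] j [ 0.11  0.32  1.67  0.    1.15 -1.93] w 34.2 gf 0.0
t 14.50 tcp [671.9 101.7 158.5] yaw -152.93 tilt [0.0017 0.0012] F [-2.5  2.3  5.9] T [0.408 0.362 0.174] j [ 0.11  0.32  1.67  0.    1.15 -1.93] w 8.6 gf 59.1
```

```bash
S='from h import *;st()'
python3 -m inch '[[-1,0,0,0,0.01],[-1,0,0,0,0.02],[-1,0,0,0,0.03],[-1,0,0,0,0.04]]' >/dev/null; python3 -c "$S"
python3 -m inch '[[-1,0,0,0,0.01],[-1,0,0,0,0.02],[-1,0,0,0,0.03],[-1,0,0,0,0.04]]' >/dev/null; python3 -c "$S"
python3 -m inch '[[-1,0,0,0,0.01],[-1,0,0,0,0.02],[-1,0,0,0,0.03],[-1,0,0,0,0.04]]' >/dev/null; python3 -c "$S"
python3 -m inch '[[-1,0,0,0,0.01],[-1,0,0,0,0.02],[-1,0,0,0,0.03],[-1,0,0,0,0.03]]' >/dev/null; python3 -c "$S"
```

```text
t 14.83 tcp [671.9 101.6 158.5] yaw -167.50 tilt [0.0016 0.0011] F [-2.6  2.3  5.9] T [0.372 0.371 0.206] j [ 0.11  0.32  1.67  0.    1.15 -1.68] w 8.9 gf 59.2
t 15.17 tcp [671.9 101.6 158.5] yaw 178.10 tilt [0.0016 0.0011] F [-2.1  3.   6.2] T [0.327 0.322 0.201] j [ 0.11  0.32  1.67  0.    1.15 -1.42] w 8.9 gf 59.2
t 15.50 tcp [671.9 101.6 158.5] yaw 163.70 tilt [0.0017 0.0011] F [-2.3  2.8  5.3] T [0.341 0.316 0.163] j [ 0.11  0.32  1.67  0.    1.15 -1.17] w 8.9 gf 59.2
t 15.83 tcp [671.9 101.7 158.5] yaw 152.90 tilt [0.0016 0.0012] F [-2.1  2.3  6.5] T [ 0.355  0.352 -0.177] j [ 0.11  0.32  1.67  0.    1.15 -0.99] w 8.9 gf 59.2
```

```bash
cat > r.py <<'E'
from h import *
from scipy.spatial.transform import Rotation as Ro
s=arm.read_state();q=np.array(s["ee_rot"]);M=Ro.from_quat(q[[1,2,3,0]]).as_matrix()
print("t %.2f turn %.2f Tz %.3f tau6 %.3f F %s"%(s["time"],(207.07-np.degrees(np.arctan2(M[1,0],M[0,0]))%360),s["torque"][2],s["tau"][5],np.round(s["force"],1)))
E
python3 -m inch '[[-1,0,0,0,0.003],[-1,0,0,0,0.006],[-1,0,0,0,0.009]]' >/dev/null; python3 r.py
python3 -m inch '[[-1,0,0,0,0.003],[-1,0,0,0,0.006],[-1,0,0,0,0.009]]' >/dev/null; python3 r.py
python3 -m inch '[[-1,0,0,0,0.003],[-1,0,0,0,0.006],[-1,0,0,0,0.009]]' >/dev/null; python3 r.py
python3 -m inch '[[-1,0,0,0,0.003],[-1,0,0,0,0.006],[-1,0,0,0,0.009]]' >/dev/null; python3 r.py
python3 -m inch '[[-1,0,0,0,0.003],[-1,0,0,0,0.006],[-1,0,0,0,0.009]]' >/dev/null; python3 r.py
```

```text
t 16.08 turn 57.29 Tz 0.172 tau6 -0.036 F [-1.7  2.1  6. ]
t 16.33 turn 60.53 Tz 0.223 tau6 -0.035 F [-2.2  3.1  5.3]
t 16.58 turn 63.77 Tz 0.157 tau6 -0.035 F [-2.1  2.4  6.6]
t 16.83 turn 67.01 Tz 0.233 tau6 -0.035 F [-2.2  2.2  5.5]
t 17.08 turn 70.24 Tz 0.230 tau6 -0.035 F [-1.9  3.4  6. ]
```

```bash
python3 -m inch '[[-1,0,0,0,0.003],[-1,0,0,0,0.006]]' >/dev/null; python3 r.py
python3 -m inch '[[-1,0,0,0,0.003],[-1,0,0,0,0.006]]' >/dev/null; python3 r.py
python3 -m inch '[[-1,0,0,0,0.003],[-1,0,0,0,0.006]]' >/dev/null; python3 r.py
python3 -m inch '[[-1,0,0,0,0.003],[-1,0,0,0,0.006]]' >/dev/null; python3 r.py
python3 -m inch '[[-1,0,0,0,0.003],[-1,0,0,0,0.006]]' >/dev/null; python3 r.py
python3 -m inch '[[-1,0,0,0,0.003],[-1,0,0,0,0.006]]' >/dev/null; python3 r.py
```

```text
t 17.25 turn 72.41 Tz 0.119 tau6 -0.035 F [-1.9  1.4  6.3]
t 17.42 turn 74.57 Tz 0.176 tau6 -0.035 F [-2.7  3.3  5.7]
t 17.58 turn 76.72 Tz 0.131 tau6 -0.035 F [-3.1  2.9  6. ]
t 17.75 turn 78.89 Tz 0.224 tau6 -0.035 F [-1.6  3.4  6.9]
t 17.92 turn 81.05 Tz 0.215 tau6 -0.027 F [-2.2  2.7  6.8]
t 18.08 turn 83.20 Tz 0.220 tau6 -0.011 F [-2.4  2.4  5.7]
```

tau6 is far less noisy than Tz and began to rise at about 80° of turn, at the expected 0.0075 N m/deg, so the foot has made contact. The target is a rise of about 0.11 from the baseline of -0.035.

```bash
python3 -m inch '[[-1,0,0,0,0.003],[-1,0,0,0,0.006]]' >/dev/null; python3 r.py
python3 -m inch '[[-1,0,0,0,0.003],[-1,0,0,0,0.006]]' >/dev/null; python3 r.py
python3 -m inch '[[-1,0,0,0,0.003],[-1,0,0,0,0.006]]' >/dev/null; python3 r.py
```

```text
t 18.25 turn 85.36 Tz 0.211 tau6 0.005 F [-2.5  3.4  6.6]
t 18.42 turn 87.52 Tz 0.295 tau6 0.021 F [-2.2  3.1  5.7]
t 18.58 turn 89.68 Tz 0.276 tau6 0.037 F [-1.9  2.1  6.3]
```

```bash
python3 -m inch '[[-1,0,0,0,0.003],[-1,0,0,0,0.006]]' >/dev/null; python3 r.py
python3 -m inch '[[-1,0,0,0,0.003],[-1,0,0,0,0.006]]' >/dev/null; python3 r.py
python3 -m inch '[[-1,0,0,0,0.002]]' >/dev/null; python3 r.py
python3 -m inch '[[-1,0,0,0,0],[-1,0,0,0,0],[-1,0,0,0,0],[-1,0,0,0,0]]' >/dev/null; python3 r.py
```

```text
t 18.75 turn 91.83 Tz 0.302 tau6 0.053 F [-2.4  2.1  6.7]
t 18.92 turn 93.99 Tz 0.288 tau6 0.068 F [-2.7  2.2  5.5]
t 19.00 turn 94.71 Tz 0.296 tau6 0.209 F [-2.2  2.8  5.5]
t 19.33 turn 94.68 Tz 0.161 tau6 0.172 F [-2.5  2.6  5.9]
```

```bash
python3 -m inch '[[-0.7,0,0,0,0],[-0.5,0,0,0,0],[-0.5,0,0,0,0],[-0.5,0,0,0,0]]' >/dev/null; python3 -c "from h import *;st()"
python3 -m inch '[[-0.5,0,0,-0.05,0],[-0.5,0,0,-0.15,0],[-0.5,0,0,-0.35,0],[-0.5,0,0,-0.6,0],[-0.5,0,0,-0.9,0],[-0.5,0,0,-0.9,0]]' >/dev/null
python3 -m inch '[[-0.5,0.3,0,-0.2,0],[-0.5,0.6,0,-0.4,0],[-0.5,0.6,0,-0.4,0],[-0.5,0.6,0,-0.4,0]]' >/dev/null
python3 -c "
from h import *
st();d=arm.get_image('side');a=d['color'][190:350,170:370,::-1];cv2.imwrite('pics/s7.png',cv2.resize(a,None,fx=3.7,fy=3.7,interpolation=cv2.INTER_CUBIC))"
```

```text
t 19.67 tcp [671.4 100.5 156.3] yaw 112.35 tilt [-0.0001 -0.0004] F [0.4 0.5 1.2] T [ 0.029 -0.116 -0.066] j [ 0.11  0.32  1.67 -0.    1.15 -0.28] w 21.3 gf 0.4
t 20.50 tcp [649.2 157.5 289.7] yaw 112.49 tilt [0.0043 0.0005] F [ 0.2 -0.2 -0.2] T [-0.001  0.019  0.045] j [ 0.2   0.22  1.55 -0.    1.37 -0.19] w 21.5 gf 0.0
```

View pics/s7.png

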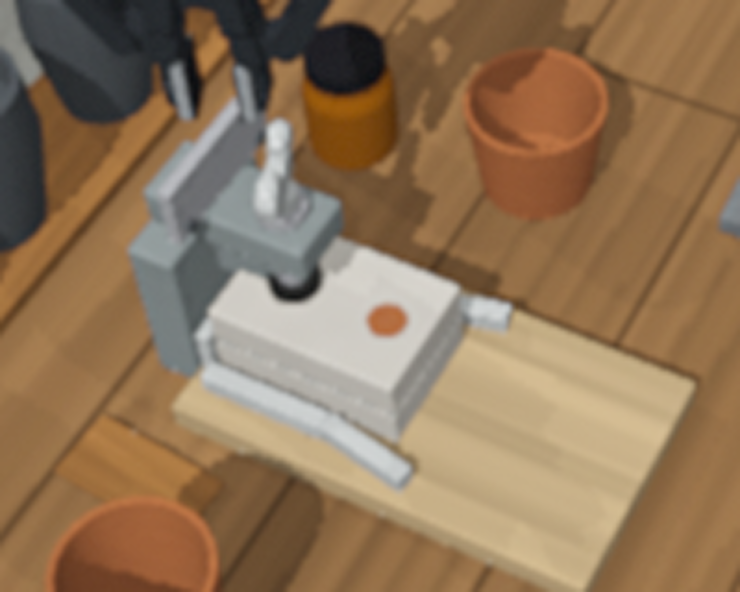

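The picture shows the mould home against the stop, with the black foot at (295, 283) down on its top. The wings at (275, 170) have turned, the gripper is clear, and the pots and jar are in place. I'll hand in.

```bash
python3 -c "
from rig import arm
print(arm.hand_in())"
```

```text
the job is handed in; nothing more can be done
None
```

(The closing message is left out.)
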